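# Tighten the flange bolt between the gussets of a rack foot

## Robot

A 7-joint arm with a two-finger parallel gripper is mounted at the origin on the work surface. World frame = base frame: x ahead of the robot, y to its left, z up, the work surface at z = 0. Lengths are in m, angles in rad, forces in N, time in s.
With the tool pointing down it reaches from about 0.4 to 0.85 m from the base axis. Payload 10.4 kg.
Tool frame: the origin (TCP) lies midway between the tips of the shut fingers; the grasp point (between the pads) lies 19 mm behind it; y points along the fingers, x is the direction in which the jaws open and shut, and the axes are right-handed (so a half turn about y gives the same grasp; the last joint's range is limited). The gripper opens to 87 mm and grips with 3 to 60 N. Pads are 19 mm wide; open, the fingers measure 117 mm over their backs; the gripper's body (75 mm by 190 mm) begins 51 mm behind the grasp point.
Start: joints at [1.224, 0.332, -0.065, 1.46, 0.022, 1.35, -0.088], TCP at [0.199, -0.593, 0.223] pointing down, gripper open.
Joint ranges: [-2.6, 2.6], [-0.5, 2.12], [-1.47, 1.34], [0.16, 2.42], [-1.27, 4.41], [0.06, 2.06], [-2.6, 2.6]. Speed limits (rad/s): [2.22, 2.22, 2.79, 2.79, 3.14, 3.14, 3.14].

## Interface

Orientations are given as a unit quaternion [x, y, z, w].
In Python, from bench import * gives the robot as it stands.
- The arm moves only by the tool jog_arm, never from a script. Its argument "commands" is a list of rows, each an object with "translation": the shift along the world's x, y, z in mm, a list of three; "twist": the turn about the world's z in rad. A call has 1 to 20 rows; each row shifts and turns the commanded pose from where the row before left it; what a row does not reach is not made up. A row lasts 1/10 s, in which the tool goes at most 50 mm and 8.59 degrees, less where a joint would pass 70% of its speed; a pose out of reach is approached as far as the arm can. A call is refused whole if a number of a shift passes 50 or a number of a turn 0.15, either way. A call with a gripper value outside its range is refused whole. "grip" is the closure, from 0 (fully open) to 1 (shut), set as the call begins (left out, the last holds). The fingers move at their own pace and stop on an object; "grip_force" is the grip in N (left out, the last holds). Time passes only in rows, so rows that do not move let the fingers close. It gives the time, the measured TCP pose, the force and the opening at its end, in the units of the state.
- read_state(): the state, without advancing time (a new reading comes with each control period).
- camera(name): name is "scene" or "top" or "wrist"; returns a dict with "img" (420x560x3 uint8, red, green, blue), "fx", "fy", "cx", "cy" (pixels), "dist" ([k1, k2, p1, p2, k3] as OpenCV has them; the pictures are not rectified), "cam_to_world" (4x4, takes a point from camera to world coordinates). Camera axes: x right, y down, z forward; pixel columns grow to the right and rows downward; lengths in m; the calibration is good to about 2 mm. A picture is of the moment at which its call begins. There is no depth.
- close_job(): hands the job in, once; it reports no verdict.
The state is a dict: "time": time; "joint_positions": joint angles; "joint_vel": joint speeds; "joint_torque": joint torques, N m; "ee_pos": TCP position; "eef_rot": TCP orientation; "ft_force": force on the tool from outside, world axes, zero at the start; "torque": the same for the moment, N m; "width": finger opening in m.
Only numpy, scipy, OpenCV 4.12 (cv2) and the standard library are available. Lean on these libraries where they do the work, as an engineer would, in place of code of your own. Each camera call takes 0.05 s, during which the arm holds its last target.

## Task

Take the larger of the two ring wrenches from the rubber mat and tighten the hex bolt on the rack foot with it, clockwise seen from above, until the bolt stops turning and takes a firm pull, about 10 N on the middle of the handle, but no heaving. The gussets leave only a short swing, so lift the wrench off and reseat it for each stroke without forcing it against them; then lay it gently flat on the mat, let go, and leave everything else on the bench where it is.

Things in the scene. Friction and masses are not known exactly. Their poses are not given: they have to be found in the camera images.
- wrench: Larger double-ended ring wrench, plain steel, about 0.6 kg. Origin: centre of its big ring, underside; z up; the small end ring lies 210 mm along -x. Both rings 18 mm thick, standing on z 0; straight handle between them, 18 mm wide, z 14 to 32 mm. Big ring 56 mm across flats outside, straight hex hole 38 mm across flats right through, flats facing 0, 60, 120.. degrees from x. Lies flat on the mat.
- small_wrench: Smaller wrench of the same shape and frame, rings 170 mm apart, handle 14 mm wide, z 11 to 25 mm, big hole 26 mm across flats: does not fit the bolt. Lies on the mat beside the larger one, big rings 120 to 170 mm apart; which lies on which side varies. Leave it.
- foot: Grey steel foot of a rack post, fixed. Origin on the bolt axis at bench height; z up; a round boss there carries the bolt. Plate 260 x 200 mm, 12 mm thick, x -95 to 165 mm. Two upright gussets, 8 mm thick, tops at 76 mm, 42 to 78 mm from the bolt axis on the -x side: their inner faces stop the seated wrench's handle at yaw +42 and -42 degrees relative to the foot (0: handle along the foot's -x). Post stub x 70 to 146 mm, 82 mm tall.
- bolt_head: Hex flange bolt, greased steel, turns in place without rising. Origin on its axis, 35 mm above the bench. Flange 54 mm across, 4 mm thick: the seated wrench rests on it (wrench origin 4 mm above this one). Then the hex, 36 mm across flats, 9 mm tall, and a tapered top ending 18 mm above the origin. Flats face 0, 60, 120.. degrees from x. Wrench free play on it: 6 degrees either way.
- mat: Black rubber tool mat, 340 (x) by 280 (y) mm, 5 mm thick, fixed; origin: centre of its underside. The wrenches lie on it side by side, handles roughly along its -x.
- washer: Loose steel washer, 44 mm across and 4 mm thick, on the mat; leave it. Origin: centre of its underside.
- tape: Roll of tape, 100 mm across, 48 mm tall, on the bench beyond the gap between mat and foot; leave it. Origin: centre of its underside.
- tin: Aluminium cup, 90 mm across and tall, on the bench to the right of the foot; leave it. Origin: centre of its underside.
- screwdriver: Screwdriver lying on the bench to the right of the foot, nearer the robot; leave it. Origin under its middle.
- wrench_grip (a point): Point in the middle of the larger wrench's handle, 115 mm from the big ring's centre and 23 mm above the underside, near the centre of mass: a good place to grip, across the handle; fingers there stay outside the gussets.
- jar: Jar, 70 mm across, 100 mm tall, on the bench beyond the mat; leave it. Origin: centre of its underside.
- oil: White bottle, 56 mm across, 150 mm tall, on the bench to the left of the mat; leave it. Origin: centre of its underside.
- bolt_corner (a point): One corner of the bolt's hex, at the top of the hex, 20.8 mm from the axis and 30 degrees from the bolt's x axis. It goes round with the bolt.
- bolt_axis (a point): Fixed point on the bolt axis, level with the seated wrench's underside (39 mm above the bench). Turning the bolt takes about 0.35 N m until it comes up hard against its stop, more than one full swing on; at what angle differs each time and cannot be seen, only felt. 1.2 N m is tight; over 2 N m is too much. It stays where it is left.
Not all that is in view belongs to the job. Leave any orange look-alike of the small_wrench alone.

How it is judged:
On the way, in this order (a step that is already met when the one before it is completed fails the run):
1. the wrench is fully seated on the bolt head (horizontal distance between wrench and bolt_head below 0.004 m and z of wrench in the frame of bolt_head below 0.009 m and angle between wrench's own z axis and vertical below 0.15 rad), for 0.2 s.
2. the bolt, turned to its stop, takes a firm pull of the wrench seated on it (at least 90 N of contact, which about 0.75 N m gives), not jammed against the gussets (distance of bolt_corner from where it was at the start of the episode above 0.0245 m and contact force between wrench and bolt_head above 90 N and contact force between wrench and foot below 5 N and horizontal distance between wrench and bolt_head below 0.006 m and z of wrench in the frame of bolt_head below 0.012 m), for 0.1 s.
At the end, for the whole second after the job is handed in: The bolt has not been slackened again (its corner more than 24.5 mm from where it started), and the larger wrench lies flat (within 0.05 rad) and at rest on the mat, its big ring's centre within the mat's outline, clear of the small wrench (distance of bolt_corner from where it was at the start of the episode above 0.0245 m and height (world z) of wrench below 0.009 m and angle between wrench's own z axis and vertical below 0.05 rad and contact force between wrench and mat above 1 N and contact force between wrench and small_wrench below 0.1 N and x of wrench in the frame of mat between -0.17 and 0.17 m and y of wrench in the frame of mat between -0.14 and 0.14 m and linear speed of wrench below 0.01 m/s); the robot touches nothing.
It fails at once if wrench forced against the foot's gussets (over 80 N) (contact force between wrench and foot above 80 N).
It fails at once if bolt heaved on with the wrench (over 350 N of contact) (contact force between wrench and bolt_head above 350 N).
It fails at once if bolt turned by the fingers (contact force between the fingers and bolt_head above 3 N).
It fails at once if wrench thrown down on the mat (over 100 N) (contact force between wrench and mat above 100 N).
It fails at once if another thing on the bench moved by over 30 mm (distance of any of small_wrench, washer, tape, tin, screwdriver, jar, oil from where it was at the start of the episode above 0.03 m).
It also fails if it takes over 72 s, if anything falls off the work surface, if the arm or the gripper's body presses on something with over 40 N, if the wrist force passes 120 N, or if a joint passes its speed limit or range.

## Working session

There is one attempt and no reset: what is moved stays moved. The work goes in short steps, Python scripts to look and compute and a tool call to move; the robot and the scene stay as the last step left them, time stands still between calls to the robot, and variables do not carry over. Pictures are saved under pics/ and viewed, and the job is handed in when it is done.

Besides the shell and the picture viewer there is one more tool, called after "Emit:" in YAML: its name, and indented under it one key for each argument. jog_arm: Moves the arm, as the interface text tells. Its arguments: {"type":"object","properties":{"commands":{"type":"array"},"grip":{"type":"number"},"grip_force":{"type":"number"}},"required":["commands"]}

```bash
mkdir -p pics; ls
python3 - <<'E'
from bench import *
import cv2,numpy as np
for n in ["scene","top","wrist"]:
    c=camera(n); cv2.imwrite(f"pics/{n}0.png",c["img"][:,:,::-1])
    np.savez(f"pics/{n}0.npz",**c)
    print(n,c["fx"],c["cx"],c["cy"],c["dist"],np.round(c["cam_to_world"],3).tolist())
s=read_state();print(s)
E
```

```text
pics
scene 411.1184403543588 275.14388613169183 199.98667678620916 [-0.11141112  0.          0.          0.          0.        ] [[0.79, 0.346, -0.506, 1.126], [0.613, -0.477, 0.63, -0.774], [-0.023, -0.808, -0.589, 0.828], [0.0, 0.0, 0.0, 1.0]]
top 471.96094490704246 279.71220893990727 210.4914756068797 [-0.09089091  0.          0.          0.          0.        ] [[-0.023, -0.995, 0.096, 0.369], [-1.0, 0.024, 0.005, 0.021], [-0.008, -0.096, -0.995, 1.314], [0.0, 0.0, 0.0, 1.0]]
wrist 332.85642715548545 282.03972519312697 211.3011779123814 [-0.08188057  0.          0.          0.          0.        ] [[0.318, -0.909, -0.27, 0.273], [-0.948, -0.305, -0.091, -0.568], [0.0, 0.285, -0.959, 0.384], [0.0, 0.0, 0.0, 1.0]]
{'time': 0.15, 'joint_positions': array([ 1.22439764,  0.33270005, -0.06467538,  1.46068587,  0.02158439,
        1.34990698, -0.08847491]), 'joint_vel': array([-0.0022107 , -0.00254029, -0.00042562, -0.00118433, -0.00104719,
       -0.00048456,  0.0015547 ]), 'joint_torque': array([-2.03452678e-04, -6.23629832e+01,  2.37275526e-02, -3.90137994e+01,
       -6.15559286e-02,  3.72869731e-02,  1.03349787e-04]), 'ee_pos': array([ 0.19876332, -0.5922702 ,  0.22198314]), 'eef_rot': array([-0.57386314,  0.41315657, -0.4125652 ,  0.5742584 ]), 'ft_force': array([ 0.61044494, -0.32314564, -0.32184144]), 'torque': array([-0.01079037, -0.01113822,  0.03931926]), 'width': 0.0871128056023225}
```

View pics/scene0.png

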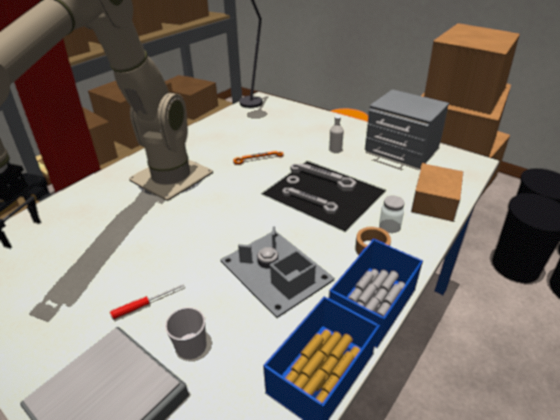

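View pics/top0.png

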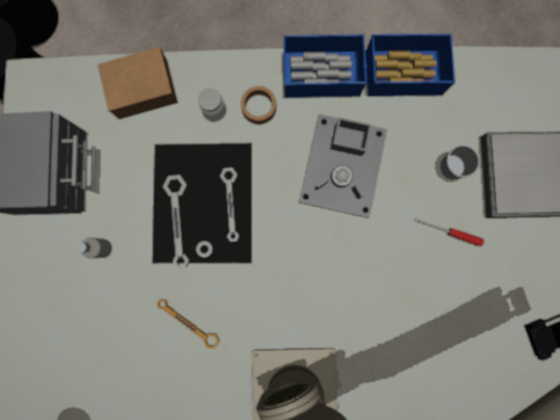

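View pics/wrist0.png

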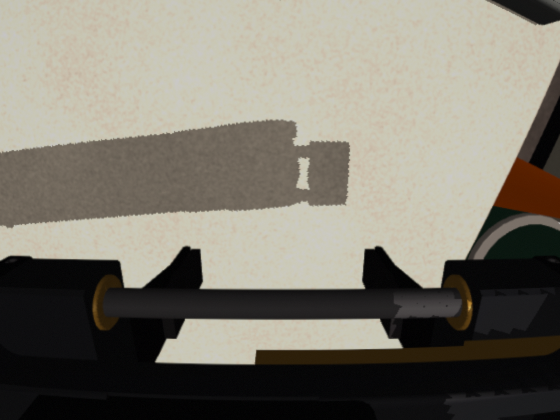

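Candidates seen in top view: large plain wrench (big ring 175,185), smaller plain wrench (229,175), orange look-alike (190,322). The left one is longer and has the wider handle, so it fits the description; I'll check it in a crop.

```bash
cat > h.py <<'E'
import numpy as np,cv2
def K(c): return np.array([[c["fx"],0,c["cx"]],[0,c["fy"],c["cy"]],[0,0,1.]])
def ray(c,px):
    u=cv2.undistortPoints(np.array(px,float).reshape(-1,1,2),K(c),np.array(c["dist"])).reshape(-1,2)
    d=np.c_[u,np.ones(len(u))]@c["cam_to_world"][:3,:3].T
    return c["cam_to_world"][:3,3],d
def onz(c,px,z):
    o,d=ray(c,px); t=(z-o[2])/d[:,2]; return (o+d*t[:,None])[:,:2]
def proj(c,P):
    P=np.array(P,float).reshape(-1,3);R=c["cam_to_world"][:3,:3];t=c["cam_to_world"][:3,3]
    r,_=cv2.Rodrigues(R.T); return cv2.projectPoints(P,r,-R.T@t,K(c),np.array(c["dist"]))[0].reshape(-1,2)
def contours(mask,amin):
    cs,h=cv2.findContours(mask.astype(np.uint8),cv2.RETR_CCOMP,cv2.CHAIN_APPROX_NONE)
    return [(i,c,cv2.contourArea(c),h[0][i]) for i,c in enumerate(cs) if cv2.contourArea(c)>amin]
E
python3 - <<'E'
from h import *
c=dict(np.load("pics/top0.npz"));im=c["img"]
a=cv2.resize(im[130:280,140:265],None,fx=4.5,fy=4,interpolation=cv2.INTER_CUBIC) if 0 else cv2.resize(im[135:275,145:260],None,fx=4,fy=4,interpolation=cv2.INTER_CUBIC)
b=cv2.resize(im[110:225,295:395],None,fx=5,fy=5,interpolation=cv2.INTER_CUBIC)
cv2.imwrite("pics/cropW.png",a[:,:,::-1]);cv2.imwrite("pics/cropF.png",b[:,:,::-1])
g=cv2.cvtColor(im,cv2.COLOR_RGB2GRAY)
roi=np.zeros_like(g);roi[145:262,155:251]=1
m=(g>70)&(roi>0)
for i,k,A,h in contours(m,15):
    M=cv2.moments(k);p=(M['m10']/M['m00'],M['m01']/M['m00']);x=cv2.boundingRect(k)
    print(i,h[3],A,np.round(p,1),x,onz(c,[p],.023).round(4))
E
```

```text
0 -1 206.5 [203.9 248.8] (196, 241, 17, 17) [[0.3928 0.2377]]
1 0 51.5 [203.8 248.8] (200, 245, 9, 9) [[0.3927 0.2378]]
2 -1 852.5 [175.8 210. ] (163, 174, 26, 88) [[0.5014 0.315 ]]
3 2 136.5 [174.2 185.3] (167, 179, 15, 14) [[0.5704 0.3193]]
4 -1 562.5 [229.8 200.6] (220, 167, 19, 75) [[0.5239 0.1648]]
5 4 16.0 [232.6 235.5] (230, 233, 6, 6) [[0.4274 0.1582]]
6 4 54.0 [228.  174.9] (224, 171, 9, 9) [[0.5957 0.1688]]
```

View pics/cropW.png

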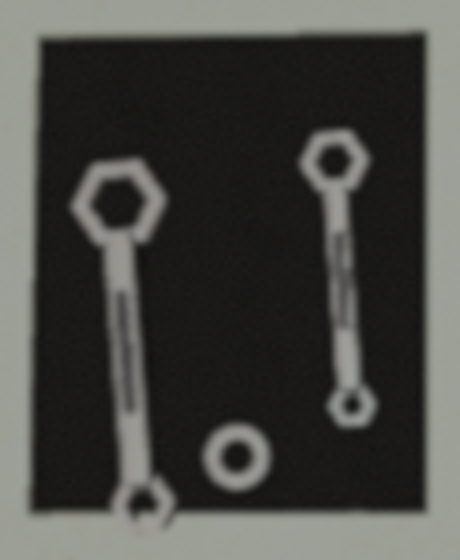

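View pics/cropF.png

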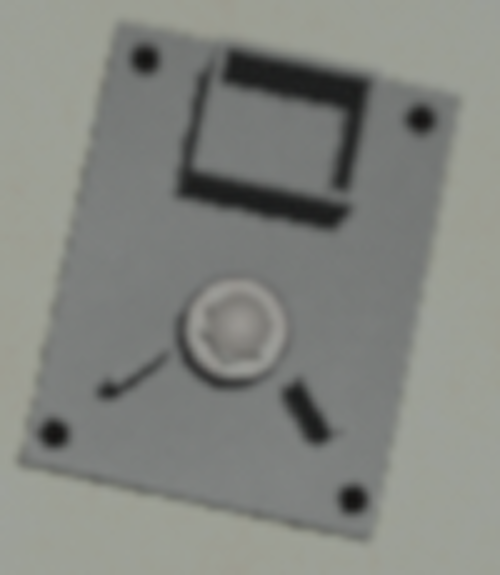

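The crop confirms the left wrench is larger (hole contour area 136 against 54 px²). Its small ring just overhangs the mat's near edge. Next I'll measure the foot, bolt and grip.

Run:
```python
from h import *
from scipy.spatial.transform import Rotation as R
c=dict(np.load("pics/top0.npz"));im=c["img"];g=cv2.cvtColor(im,cv2.COLOR_RGB2GRAY)
big=onz(c,[(174.2,185.3)],.014)[0]; sm=onz(c,[(180.6,260)],.014)[0]
d=big-sm;print("big",big,"sm",sm,np.linalg.norm(d),np.degrees(np.arctan2(d[1],d[0])))
q=(np.array([[145,58],[420,118],[53,432],[352,498]])/5+[295,110])-.4
h=onz(c,q,.012);print(h.round(4))
f=(h[0]+h[1]-h[2]-h[3])/2;print("foot yaw",np.degrees(np.arctan2(f[1],f[0])), "plate centre",h.mean(0))
u=f/np.linalg.norm(f);print("bolt est",h.mean(0)-u*.035)
b=(np.array([[235,330],[239,324]])/5+[295,110])-.4
print("flange",onz(c,b[:1],.037),"top",onz(c,b[1:],.053))
mm=(np.array([[42,40],[426,35],[426,512],[32,512]])/4+[145,135])-.4
m=onz(c,mm,.005);print("mat",m.round(3),m.mean(0))
s=R.from_quat([-0.57386314,0.41315657,-0.4125652,0.5742584]).as_matrix();print(s.round(3))
w=dict(np.load("pics/wrist0.npz"))["cam_to_world"]
t=np.eye(4);t[:3,:3]=s;t[:3,3]=[0.19876332,-0.5922702,0.22198314]
print((np.linalg.inv(t)@w).round(4))
```

```text
big [0.5719369  0.32138862] sm [0.36350552 0.30413433] 0.20914432783851358 4.732246052285197
[[ 0.7452 -0.1024]
 [ 0.7071 -0.257 ]
 [ 0.533  -0.044 ]
 [ 0.4921 -0.209 ]]
foot yaw -13.992367877484059 plate centre [ 0.61934065 -0.1530686 ]
bolt est [ 0.58537917 -0.14460585]
flange [[ 0.58374005 -0.14409083]] top [[ 0.58428171 -0.14431875]]
mat [[0.692 0.379]
 [0.688 0.104]
 [0.352 0.11 ]
 [0.358 0.385]] [0.52250856 0.2445922 ]
[[ 0.318 -0.     0.948]
 [-0.948  0.001  0.318]
 [-0.001 -1.    -0.   ]]
[[ 1.000e+00 -3.000e-04  1.000e-03  4.000e-04]
 [-1.000e-03 -2.850e-01  9.585e-01 -1.621e-01]
 [-0.000e+00 -9.585e-01 -2.850e-01  7.770e-02]
 [ 0.000e+00  0.000e+00  0.000e+00  1.000e+00]]
```

Emit:
jog_arm:
  commands:
    - {"translation": [20,34,0],"twist": -0.04}
    - {"translation": [20,34,0],"twist": -0.04}
    - {"translation": [20,34,0],"twist": -0.04}
    - {"translation": [20,34,0],"twist": -0.04}
    - {"translation": [20,34,0],"twist": -0.04}
    - {"translation": [20,34,0],"twist": -0.04}
    - {"translation": [20,34,0],"twist": -0.04}
    - {"translation": [20,34,0],"twist": -0.04}
    - {"translation": [20,34,0],"twist": -0.04}
    - {"translation": [20,34,0],"twist": -0.04}
    - {"translation": [20,34,0],"twist": -0.04}
    - {"translation": [20,34,0],"twist": -0.04}
    - {"translation": [20,34,0],"twist": -0.04}
    - {"translation": [20,34,0],"twist": -0.04}
    - {"translation": [0,0,0],"twist": 0}
    - {"translation": [0,0,0],"twist": 0}
  grip: 0

```text
time: 1.75
ee_pos: [0.4789, -0.116, 0.2223]
eef_rot: [-0.438, 0.555, -0.555, 0.438]
ft_force: [-0.2, -0.5, -0.1]
width: 0.0868
```

Run:
```python
from bench import *
from h import *
c=camera("wrist");np.savez("pics/w1.npz",**c);cv2.imwrite("pics/w1.png",c["img"][:,:,::-1])
s=read_state();print(s["ee_pos"],s["joint_positions"],s["ft_force"]);print(proj(c,[[.584,-.1442,.05]]))
```

```text
[ 0.47847269 -0.11719229  0.22231737] [ 0.63729302  0.07193365 -0.50830084  1.77792367  0.03674377  1.30162904
 -1.68660789] [-0.19958475  0.0193796   0.00365866]
[[284.10223455  79.94484328]]
```

View pics/w1.png

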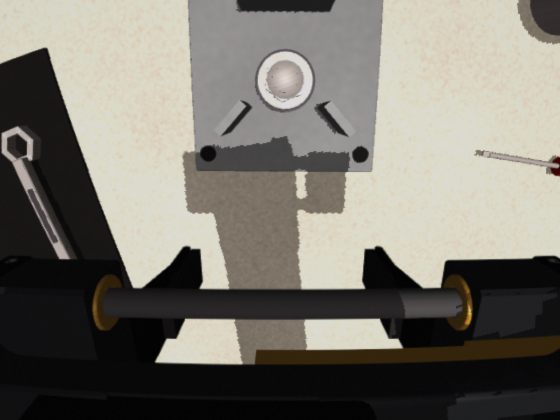

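Wrist view: the bolt is centred at (285,79), where predicted, with gussets at (235,118) and (335,118). Next I'll crop it for the hex angle.

Run:
```python
from h import *
c=dict(np.load("pics/w1.npz"));im=c["img"]
# rectify a plane z=0.048 patch around the bolt: 80mm square, 8px/mm, up=+x, right=-y  (plain plane lookup)
cx,cy=.584,-.1442
n=560;a=(np.arange(n)-n/2)/7e3
Y,X=np.meshgrid(cy-a,cx-a);p=proj(c,np.c_[X.ravel(),Y.ravel(),np.full(n*n,.048)]).astype(np.float32)
r=cv2.remap(im,p[:,0].reshape(n,n),p[:,1].reshape(n,n),cv2.INTER_CUBIC)
cv2.imwrite("pics/bolt1.png",r[:,:,::-1])
# flange circle
g=cv2.cvtColor(im,cv2.COLOR_RGB2GRAY);roi=np.zeros_like(g);roi[40:115,248:322]=1
m=(g>190)&(roi>0)
for i,k,A,h in contours(m,300):
    hull=cv2.convexHull(k);e=cv2.fitEllipse(k if len(hull)<5 else hull);print(A,e,onz(c,[e[0]],.039),cv2.boundingRect(k))
hl=np.array([[208,153],[360,154]]);q=onz(c,hl,.012);d=q[0]-q[1];print("holes",q,np.degrees(np.arctan2(-d[0],d[1])))
# plate side edges
for z,pts in ((.012,[[189,10],[196,170]]),(.012,[[383,10],[371,170]])):
    q=onz(c,pts,z);d=q[0]-q[1];print(q,np.degrees(np.arctan2(d[1],d[0])))
```

```text
2308.5 ((284.74713134765625, 79.66919708251953), (53.78384017944336, 56.1879768371582), 4.350486755371094) [[ 0.58506929 -0.14518275]] (258, 52, 54, 56)
1259.5 ((284.42633056640625, 80.36216735839844), (40.44536590576172, 43.02005386352539), 8.150317192077637) [[ 0.58450852 -0.14472671]] (265, 59, 40, 43)
holes [[ 0.5321379  -0.04487276]
 [ 0.49167284 -0.20986376]] -13.780145793082562
[[ 0.6780952  -0.06675191]
 [ 0.51701201 -0.0260239 ]] -14.189200846084617
[[ 0.63231202 -0.26016848]
 [ 0.47099005 -0.21902528]] -14.30758505805883
```

View pics/bolt1.png

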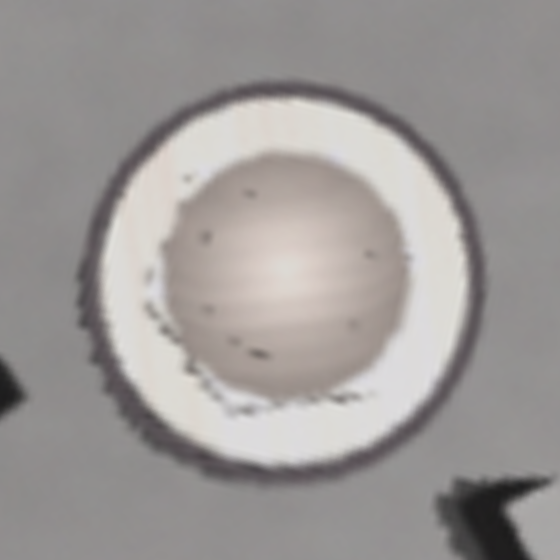

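Run:
```python
from h import *
o=[]
for nm,sl in (("w1",(slice(45,115),slice(250,320))),):
    c=dict(np.load(f"pics/{nm}.npz"));im=c["img"][sl].astype(float)
    print(im.max((0,1)))
    a=np.clip((im-150)/(255-150),0,1)**3*255
    o.append(cv2.resize(a.astype(np.uint8),None,fx=8,fy=8,interpolation=cv2.INTER_CUBIC))
cv2.imwrite("pics/b2.png",o[0][:,:,::-1])
c=dict(np.load("pics/top0.npz"));im=c["img"][158:192,325:360].astype(float)
a=np.clip((im-60)/(im.max()-60),0,1)*255
cv2.imwrite("pics/b3.png",cv2.resize(a.astype(np.uint8),None,fx=14,fy=14,interpolation=cv2.INTER_CUBIC)[:,:,::-1])
```

```text
[221. 219. 222.]
```

View pics/b2.png

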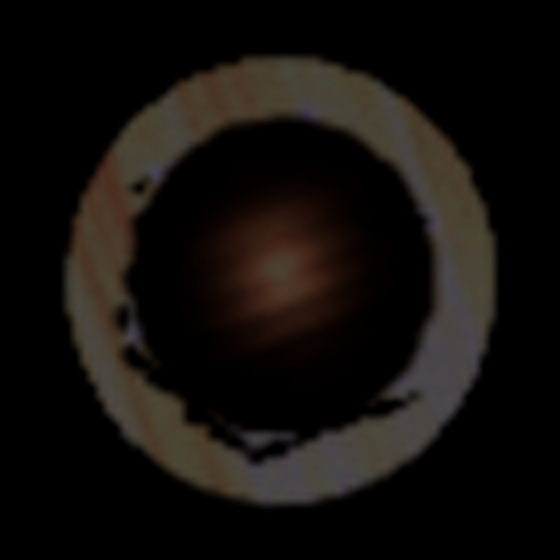

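View pics/b3.png

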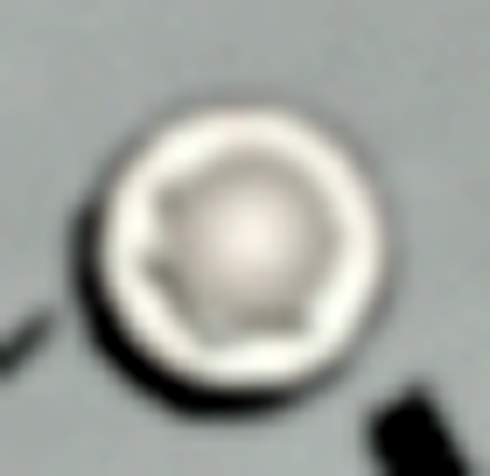

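Run:
```python
from h import *
c=dict(np.load("pics/w1.npz"))
p=(np.array([[120,335],[255,460],[420,395],[135,188]])+.5)/8-.5+[250,45]
for z in (.039,.044,.048):
    q=onz(c,p,z)-[.5845,-.1445]
    print(z,np.linalg.norm(q,axis=1)*1e3,np.degrees(np.arctan2(q[:,1],q[:,0]))%60, [np.degrees(np.arctan2(*(q[i+1]-q[i])[::-1]))%60 for i in (0,1)])
c=dict(np.load("pics/top0.npz"))
p=(np.array([[205,345],[305,325],[160,195],[150,265]])+.5)/14-.5+[325,158]
q=onz(c,p,.043)-[.5845,-.1445]
print(np.linalg.norm(q,axis=1)*1e3,np.degrees(np.arctan2(q[:,1],q[:,0]))%60)
```

```text
0.039 [20.14350553 20.75215938 21.81510111 20.82722061] [32.85659322 39.05571987 40.81303529 42.83918084] [np.float64(34.64826418755919), np.float64(37.54317626621166)]
0.044 [20.01762665 20.90467322 21.7379659  20.30848948] [34.06974191 39.12046727 39.79109577 43.95582946] [np.float64(34.64826418755919), np.float64(37.54317626621196)]
0.048 [19.92345715 21.02670326 21.68126807 19.89931811] [35.05095458 39.17158887 38.96851298 44.890786  ] [np.float64(34.64826418755928), np.float64(37.543176266211674)]
[21.48589617 19.73051712 19.00674813 18.98743156] [36.79143332 34.4855015  58.23227996 41.41685806]
```

Bolt centre is about (0.5845, -0.1445). The flats sit at about +7° in the world, foot yaw is about -14°, so the first seat is at about +21° relative to the foot. Now over the wrench.

Emit:
jog_arm:
  commands:
    - {"translation": [-2,43,0],"twist": 0.032}
    - {"translation": [-2,43,0],"twist": 0.032}
    - {"translation": [-2,43,0],"twist": 0.032}
    - {"translation": [-2,43,0],"twist": 0.032}
    - {"translation": [-2,43,0],"twist": 0.032}
    - {"translation": [-2,43,-15],"twist": 0.032}
    - {"translation": [-2,43,-15],"twist": 0.032}
    - {"translation": [-2,43,-15],"twist": 0.032}
    - {"translation": [-2,43,-15],"twist": 0.032}
    - {"translation": [-2,43,-15],"twist": 0.032}
    - {"translation": [0,0,0],"twist": 0}
    - {"translation": [0,0,0],"twist": 0}

```text
time: 3.0
ee_pos: [0.4589, 0.3127, 0.1467]
eef_rot: [0.521, -0.479, 0.478, -0.52]
ft_force: [0.1, -0.9, -0.1]
width: 0.087
```

Run:
```python
from bench import *
from h import *
from scipy.spatial.transform import Rotation as R
c=camera("wrist");np.savez("pics/w2.npz",**c);cv2.imwrite("pics/w2.png",c["img"][:,:,::-1])
s=read_state();print(s["ee_pos"],s["joint_positions"],s["ft_force"]);j=R.from_quat(s["eef_rot"]).as_matrix()[:,0];print(np.degrees(np.arctan2(j[1],j[0])))
```

```text
[0.45968704 0.31178184 0.14729533] [ 0.03571768  0.35418784 -0.85382251  1.70833616  0.28399334  1.20967997
 -2.37816664] [ 1.30980507 -0.8178666  -0.40620427]
-85.3063063913381
```

View pics/w2.png

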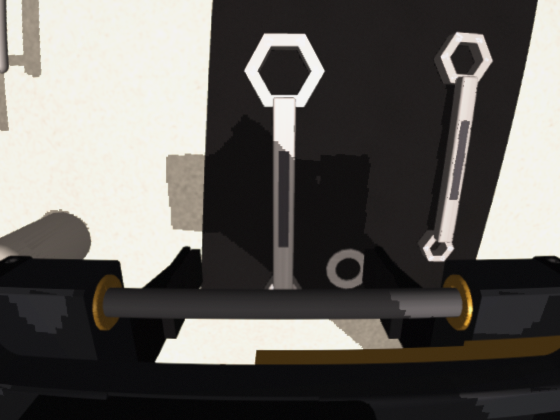

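Wrist view: the larger wrench has its big ring at (284,70) and its handle straight down column ~284, between the fingers. The washer is clear at (347,268).

Run:
```python
from h import *
c=dict(np.load("pics/w2.npz"));im=c["img"];g=cv2.cvtColor(im,cv2.COLOR_RGB2GRAY)
roi=np.zeros_like(g);roi[20:280,235:335]=1
m=(g>170)&(roi>0)
for i,k,A,h in contours(m,200):
    M=cv2.moments(k);p=(M['m10']/M['m00'],M['m01']/M['m00'])
    print(i,h[3],A,np.round(p,1),cv2.boundingRect(k),onz(c,[p],.023),onz(c,[p],.014))
# handle edges at z .037 by rows
pts=[]
for r in range(110,240,10):
    x=np.where((g[r,262:312]>110))[0]+262
    pts.append(((x.min()+x.max())/2,r)); 
q=onz(c,pts,.037);v=cv2.fitLine(q.astype(np.float32),cv2.DIST_HUBER,0,.01,.01).ravel()
print(v,np.degrees(np.arctan2(v[1],v[0]))); print(np.round(pts,1)[::4].tolist())
ring=[[264,34],[305,34],[324,70],[304,106],[263,105],[246,70]]
q=onz(c,ring,.023);print(q.mean(0),[np.linalg.norm(q[i]-q[i-3]) for i in range(3)])
d=q[1]-q[0];print(np.degrees(np.arctan2(d[1],d[0]))+90)
```

```text
0 -1 5083.5 [284.1  78.9] (245, 34, 79, 123) [[0.56345527 0.31884904]] [[0.56429684 0.31884855]]
2 0 2064.0 [284.  70.] (257, 45, 55, 51) [[0.5703234  0.31948597]] [[0.57138117 0.31950553]]
[0.99721944 0.07452118 0.48605123 0.31291926] 4.273711
[[284.0, 110.0], [284.5, 150.0], [283.5, 190.0], [282.5, 230.0]]
[0.57021613 0.31923968] [np.float64(0.06424386475437435), np.float64(0.064352537225885), np.float64(0.06297546086414499)]
4.878559658371614
```

Emit:
jog_arm:
  commands:
    - {"translation": [-3.5,-1.5,-25],"twist": 0}
    - {"translation": [0,0,-25],"twist": 0}
    - {"translation": [0,0,-25],"twist": 0}
    - {"translation": [0,0,-25],"twist": 0}
    - {"translation": [0,0,-20],"twist": 0}
    - {"translation": [0,0,-10],"twist": 0}
    - {"translation": [0,0,-6],"twist": 0}
    - {"translation": [0,0,0],"twist": 0}
    - {"translation": [0,0,0],"twist": 0}

```text
time: 3.95
ee_pos: [0.4561, 0.312, 0.0125]
eef_rot: [-0.52, 0.479, -0.479, 0.521]
ft_force: [0.5, 0.6, 0.6]
width: 0.087
```

Emit:
jog_arm:
  commands:
    - {"translation": [0,0,0],"twist": 0}
    - {"translation": [0,0,0],"twist": 0}
    - {"translation": [0,0,0],"twist": 0}
    - {"translation": [0,0,0],"twist": 0}
    - {"translation": [0,0,0],"twist": 0}
    - {"translation": [0,0,0],"twist": 0}
    - {"translation": [0,0,0],"twist": 0}
    - {"translation": [0,0,0],"twist": 0}
  grip: 1
  grip_force: 50

```text
time: 4.75
ee_pos: [0.4554, 0.312, 0.0116]
eef_rot: [0.521, -0.479, 0.479, -0.52]
ft_force: [0.1, 0.1, 0.3]
width: 0.0307
```

Emit:
jog_arm:
  commands:
    - {"translation": [0,0,0],"twist": 0}
    - {"translation": [0,0,0],"twist": 0}
    - {"translation": [0,0,0],"twist": 0}
    - {"translation": [0,0,0],"twist": 0}
    - {"translation": [0,0,0],"twist": 0}

```text
time: 5.25
ee_pos: [0.4554, 0.3119, 0.0116]
eef_rot: [0.521, -0.479, 0.479, -0.52]
ft_force: [-0.1, -0.4, 0.5]
width: 0.0181
```

Emit:
jog_arm:
  commands:
    - {"translation": [0,0,5],"twist": 0}
    - {"translation": [0,0,10],"twist": 0}
    - {"translation": [0,0,20],"twist": 0}
    - {"translation": [0,0,30],"twist": 0}
    - {"translation": [0,0,30],"twist": 0}
    - {"translation": [0,0,20],"twist": 0}
    - {"translation": [0,-15,0],"twist": 0}
    - {"translation": [1,-25,0],"twist": 0.01}
    - {"translation": [1,-35,0],"twist": 0.01}
    - {"translation": [2,-43,0],"twist": 0.01}
    - {"translation": [2,-43,0],"twist": 0.01}
    - {"translation": [2,-43,0],"twist": 0}
    - {"translation": [2,-43,0],"twist": 0}
    - {"translation": [1,-43,0],"twist": 0}
    - {"translation": [1,-43,0],"twist": 0}
    - {"translation": [1,-43,0],"twist": 0}
    - {"translation": [1,-43,0],"twist": 0}
    - {"translation": [0,-30,0],"twist": 0}
    - {"translation": [0,-20,0],"twist": 0}
    - {"translation": [0,0,0],"twist": 0}

```text
time: 7.25
ee_pos: [0.4686, -0.1602, 0.1267]
eef_rot: [0.529, -0.469, 0.469, -0.529]
ft_force: [-0.3, 0.9, -6.4]
width: 0.0174
```

```bash
cat > look.py <<'E'
import sys
from bench import *
from h import *
from scipy.spatial.transform import Rotation as R
n=sys.argv[1]
c=camera("wrist");np.savez(f"pics/{n}.npz",**c);cv2.imwrite(f"pics/{n}.png",c["img"][:,:,::-1])
s=read_state();j=R.from_quat(s["eef_rot"]).as_matrix()[:,0]
print(s["time"],s["ee_pos"].round(4),s["joint_positions"].round(3),s["ft_force"].round(1),s["torque"].round(2),s["width"],"wyaw",np.degrees(np.arctan2(j[1],j[0]))+90)
E
python3 look.py w3
```

```text
7.3 [ 0.4689 -0.158   0.1267] [ 0.781  0.175 -0.592  1.891  0.109  1.108 -1.302] [-0.2  1.8 -6.4] [0.09 0.15 0.01] 0.017161060978205786 wyaw 6.976289252795198
```

View pics/w3.png

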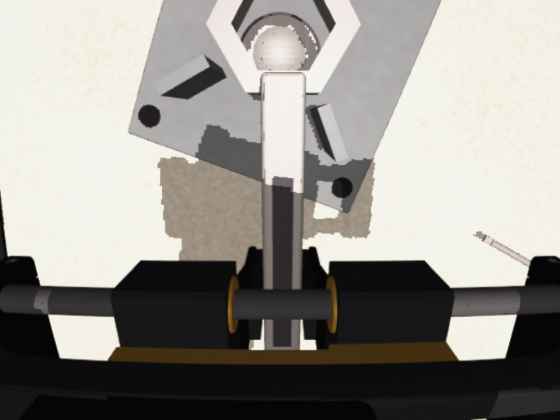

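Wrench held level in view: ring corners at (207,22) and (359,22), bolt visible through the hole at (280,47).

Run:
```python
from h import *
c=dict(np.load("pics/w3.npz"));im=c["img"]
print(c["cam_to_world"].round(3)[:3,3])
z=.0067;zt=.1267-.0066+.018
q=onz(c,[[207,22],[359,22],[247,93],[321,93]],zt);print(q.round(4),q[:2].mean(0), "width",np.linalg.norm(q[0]-q[1]))
cen=q[:2].mean(0);d=q[1]-q[0];print("yaw",np.degrees(np.arctan2(d[1],d[0]))+90)
# handle centre line
g=cv2.cvtColor(im,cv2.COLOR_RGB2GRAY)
pts=[]
for r in range(105,170,8):
    x=np.where(g[r,240:330]>185)[0]+240
    pts.append(((x.min()+x.max())/2,r))
print(np.round(pts,1).tolist())
p=proj(c,[[.5845,-.1445,.053],[.5845,-.1445,.039]]);print(p)
a=cv2.resize(im[0:110,195:370],None,fx=4,fy=4,interpolation=cv2.INTER_CUBIC);cv2.imwrite("pics/c3.png",a[:,:,::-1])
```

```text
[ 0.546 -0.151  0.289]
[[ 0.5793 -0.1162]
 [ 0.5868 -0.179 ]
 [ 0.5526 -0.1356]
 [ 0.5564 -0.1673]] [ 0.58305278 -0.14757245] width 0.06323261801594293
yaw 6.895337040194676
[[296.0, 105.0], [296.0, 113.0], [296.0, 121.0], [296.0, 129.0], [297.0, 137.0], [282.5, 145.0], [291.0, 153.0], [282.5, 161.0], [283.5, 169.0]]
[[278.05805617  52.24027478]
 [278.25099499  55.73693661]]
```

View pics/c3.png

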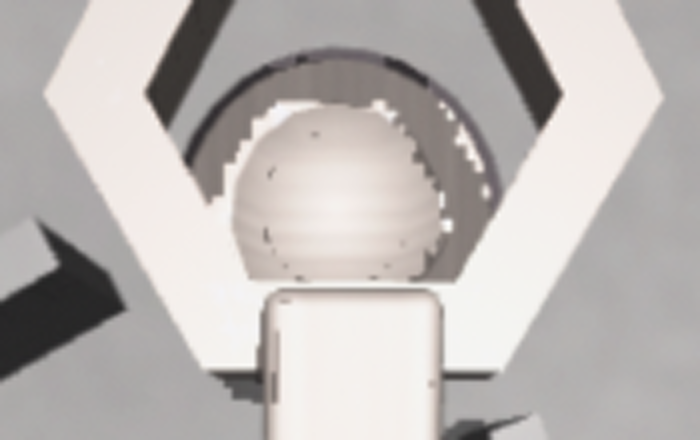

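Run:
```python
from h import *
from scipy.optimize import least_squares
c=dict(np.load("pics/w3.npz"))
f=lambda P:(np.array(P)+.5)/4-.5+[195,0]
e=onz(c,f([[345,48],[270,70],[185,165],[493,165],[430,80]]),.039)
s=least_squares(lambda x:np.linalg.norm(e-x,axis=1)-.027,[.5845,-.1445]);print("bolt from flange",s.x,s.fun)
zt=.1381
o=onz(c,f([[45,95],[664,98],[207,370],[497,370],[82,20],[622,20]]),zt)
th=np.radians(6.9)
def hexres(x,p,af):
    v=p-x[:2];r=[]
    for w in v:
        r.append(max(w@[np.cos(x[2]+k*np.pi/3),np.sin(x[2]+k*np.pi/3)] for k in range(6))-af/2)
    return r
s=least_squares(hexres,[.583,-.147,th],args=(o,.056),diff_step=1e-4);print("ring outer",s.x[:2],np.degrees(s.x[2]),s.fun)
i=onz(c,f([[146,95],[562,95],[250,278],[455,280],[180,35],[540,50],[190,172],[520,165]]),zt)
s=least_squares(hexres,[.583,-.147,th],args=(i,.038),diff_step=1e-4);print("ring inner",s.x[:2],np.degrees(s.x[2]),s.fun)
```

```text
bolt from flange [ 0.58632809 -0.14519898] [ 8.13751568e-05 -6.08451036e-04  1.06058527e-03  8.42688726e-04
 -1.18612343e-04]
ring outer [ 0.5824734  -0.14762717] 6.494462188445073 [-1.19153960e-04  2.17951981e-05 -7.56686719e-06 -2.09858956e-04
 -1.95632659e-04 -3.36579802e-04]
ring inner [ 0.5825909  -0.14773279] 7.468339172360308 [-2.25464046e-04 -1.20331043e-04  3.07132105e-05 -1.09996343e-04
 -6.07686553e-04 -4.32191891e-04 -1.27445180e-04 -3.77359203e-04]
```

Emit:
jog_arm:
  commands:
    - {"translation": [2.8,2.4,0],"twist": 0}
    - {"translation": [0,0,-20],"twist": 0}
    - {"translation": [0,0,-20],"twist": 0}
    - {"translation": [0,0,-15],"twist": 0}
    - {"translation": [0,0,-5],"twist": 0}
    - {"translation": [0,0,0],"twist": 0}
    - {"translation": [0,0,0],"twist": 0}

```text
time: 8.0
ee_pos: [0.4729, -0.1542, 0.0674]
eef_rot: [-0.53, 0.467, -0.468, 0.53]
ft_force: [0.1, -0.7, -7.0]
width: 0.0174
```

```bash
python3 look.py w4; python3 -c "
import cv2
im=cv2.imread('pics/w4.png')
cv2.imwrite('pics/c4.png',cv2.resize(im[0:110,195:370],None,fx=4,fy=4,interpolation=cv2.INTER_CUBIC))"
```

```text
8.05 [ 0.473  -0.1544  0.0676] [ 0.751  0.258 -0.583  1.942  0.17   0.988 -1.357] [-0.1 -0.8 -5.7] [0.02 0.12 0.01] 0.017445735237216962 wyaw 7.128829414613662
```

View pics/c4.png

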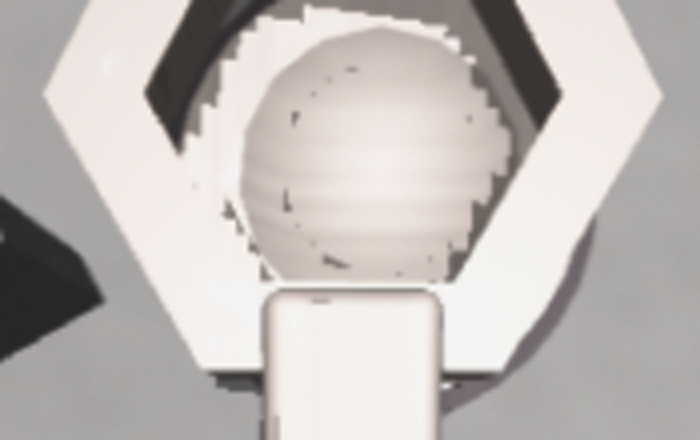

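Run:
```python
from h import *
from scipy.optimize import least_squares
c=dict(np.load("pics/w4.npz"))
f=lambda P:(np.array(P)+.5)/4-.5+[195,0]
e=onz(c,f([[243,150],[250,110],[300,55],[380,28],[450,48],[512,135]]),.048)
s=least_squares(lambda x:np.linalg.norm(e-x[:2],axis=1)-x[2],[.5845,-.1445,.018]);print("cone",s.x,s.fun)
zt=.0674-.0066+.018
o=onz(c,f([[45,95],[664,98],[207,370],[497,370],[82,20],[622,20]]),zt)
def hexres(x,p,af):
    return [max((w-x[:2])@[np.cos(x[2]+k*np.pi/3),np.sin(x[2]+k*np.pi/3)] for k in range(6))-af/2 for w in p]
s=least_squares(hexres,[.583,-.147,.12],args=(o,.056),diff_step=1e-4);print("ring",s.x[:2],np.degrees(s.x[2]),s.fun)
# flange right edge
e=onz(c,f([[590,230],[575,280],[520,350]]),.039);s=least_squares(lambda x:np.linalg.norm(e-x,axis=1)-.027,[.5845,-.1445]);print("flange",s.x)
e2=onz(c,f([[200,85],[230,35]]),.039);print(np.linalg.norm(e2-s.x,axis=1))
```

```text
cone [ 0.58466496 -0.14461321  0.01755846] [-2.23713111e-04  3.79209841e-04 -1.74778392e-04 -3.42537462e-05
  6.39335250e-05 -1.03980697e-05]
ring [ 0.58664027 -0.14108571] 7.032173256267544 [-1.33384249e-04  8.73088032e-05 -1.12355919e-04 -1.78773579e-04
 -7.04027541e-05 -2.90901019e-04]
flange [ 0.58503752 -0.14673191]
[0.02853426 0.0286951 ]
```

Emit:
jog_arm:
  commands:
    - {"translation": [-2.0,-3.6,0],"twist": 0}
    - {"translation": [0,0,0],"twist": 0}
    - {"translation": [0,0,0],"twist": 0}
    - {"translation": [0,0,0],"twist": 0}
    - {"translation": [0,0,0],"twist": 0}

```text
time: 8.55
ee_pos: [0.4702, -0.1582, 0.0666]
eef_rot: [-0.53, 0.468, -0.468, 0.53]
ft_force: [-0.6, 0.3, -6.1]
width: 0.0177
```

```bash
python3 look.py w5; python3 -c "
import cv2
im=cv2.imread('pics/w5.png')
cv2.imwrite('pics/c5.png',cv2.resize(im[0:110,195:370],None,fx=4,fy=4,interpolation=cv2.INTER_CUBIC))"
```

```text
8.6 [ 0.4702 -0.1582  0.0666] [ 0.758  0.257 -0.58   1.945  0.168  0.987 -1.347] [ 0.8 -0.2 -6.9] [-0.    0.2   0.01] 0.0177730907206183 wyaw 7.092600585281005
```

View pics/c5.png

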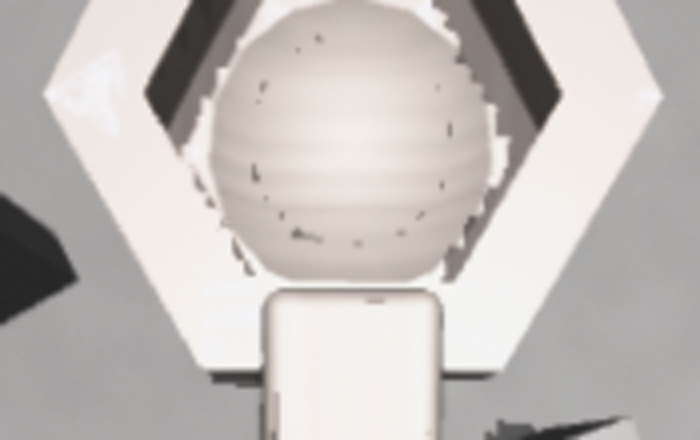

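Run:
```python
from h import *
from scipy.optimize import least_squares
c=dict(np.load("pics/w5.npz"))
f=lambda P:(np.array(P)+.5)/4-.5+[195,0]
e=onz(c,f([[212,170],[213,120],[230,65],[290,8],[350,0],[430,20],[470,75],[490,120],[492,170]]),.048)
s=least_squares(lambda x:np.linalg.norm(e-x[:2],axis=1)-x[2],[.5845,-.1445,.018]);print("cone",s.x,s.fun)
e=onz(c,f([[507,150],[450,272],[460,50],[185,150],[250,270],[225,70]]),.048)
zt=.0666-.0066+.018
o=onz(c,f([[45,95],[664,96],[207,370],[497,370],[82,20],[622,20]]),zt)
def hexres(x,p,af):
    return [max((w-x[:2])@[np.cos(x[2]+k*np.pi/3),np.sin(x[2]+k*np.pi/3)] for k in range(6))-af/2 for w in p]
s=least_squares(hexres,[.583,-.147,.12],args=(o,.056),diff_step=1e-4);print("ring",s.x[:2],np.degrees(s.x[2]),s.fun)
s=least_squares(hexres,[.5845,-.1447,.12],args=(e,.036),diff_step=1e-4);print("hex",s.x[:2],np.degrees(s.x[2]),s.fun)
```

```text
cone [ 0.58471937 -0.14485436  0.01768911] [-1.00852490e-04 -1.85528939e-04  2.02408409e-04  3.48148967e-04
 -3.50774187e-04  2.70037461e-04 -5.06756909e-04  5.66726735e-05
  2.66645015e-04]
ring [ 0.58393767 -0.14519303] 7.637170695616479 [ 4.42165975e-05  1.33004953e-04 -2.78008245e-04 -7.93319387e-05
  9.45639697e-06 -3.57340173e-04]
hex [ 0.58393178 -0.14470374] 6.457095670106195 [-3.62817874e-04  2.74915220e-04  7.55793515e-05 -1.96172116e-05
 -2.87238567e-04  2.94532368e-04]
```

Emit:
jog_arm:
  commands:
    - {"translation": [0.5,0.4,-5],"twist": 0}
    - {"translation": [0,0,-4],"twist": 0}
    - {"translation": [0,0,-3],"twist": 0}
    - {"translation": [0,0,-2],"twist": 0}
    - {"translation": [0,0,0],"twist": 0}

```text
time: 9.1
ee_pos: [0.4704, -0.1577, 0.0522]
eef_rot: [0.53, -0.468, 0.468, -0.53]
ft_force: [-0.6, -0.1, -5.5]
width: 0.0174
```

Emit:
jog_arm:
  commands:
    - {"translation": [0,0,-2],"twist": 0}
    - {"translation": [0,0,-2],"twist": 0}
    - {"translation": [0,0,0],"twist": 0}

```text
time: 9.4
ee_pos: [0.4705, -0.1578, 0.0483]
eef_rot: [0.53, -0.468, 0.468, -0.53]
ft_force: [-0.6, 0.5, -6.7]
width: 0.0172
```

Emit:
jog_arm:
  commands:
    - {"translation": [0,0,-1.5],"twist": 0}
    - {"translation": [0,0,-1],"twist": 0}
    - {"translation": [0,0,0],"twist": 0}
    - {"translation": [0,0,0],"twist": 0}

```text
time: 9.8
ee_pos: [0.4707, -0.1579, 0.0461]
eef_rot: [0.53, -0.468, 0.468, -0.53]
ft_force: [-0.1, 0.9, -5.7]
width: 0.0174
```

```bash
cat > arc.py <<'E'
import sys,json,numpy as np
r,a,st,n=map(float,sys.argv[1:5]) # mm, start angle deg, step deg (signed), rows
t=np.radians(a+st*np.arange(int(n)+1));p=-r*np.c_[np.cos(t),np.sin(t)];d=np.diff(p,axis=0)
print(json.dumps([{"translation":[round(x,1),round(y,1),0],"twist":round(np.radians(st),4)} for x,y in d]), "end",a+st*n)
E
python3 arc.py 114.5 6.5 -4 14
```

```text
[{"translation": [-0.6, 8.0, 0], "twist": -0.0698}, {"translation": [-0.1, 8.0, 0], "twist": -0.0698}, {"translation": [0.5, 8.0, 0], "twist": -0.0698}, {"translation": [1.0, 7.9, 0], "twist": -0.0698}, {"translation": [1.6, 7.8, 0], "twist": -0.0698}, {"translation": [2.1, 7.7, 0], "twist": -0.0698}, {"translation": [2.7, 7.5, 0], "twist": -0.0698}, {"translation": [3.2, 7.3, 0], "twist": -0.0698}, {"translation": [3.7, 7.1, 0], "twist": -0.0698}, {"translation": [4.2, 6.8, 0], "twist": -0.0698}, {"translation": [4.6, 6.5, 0], "twist": -0.0698}, {"translation": [5.1, 6.2, 0], "twist": -0.0698}, {"translation": [5.5, 5.8, 0], "twist": -0.0698}, {"translation": [5.9, 5.4, 0], "twist": -0.0698}] end -49.5
```

Emit:
jog_arm:
  commands:
    - {"translation": [-0.6,8.0,0],"twist": -0.07}
    - {"translation": [-0.1,8.0,0],"twist": -0.07}
    - {"translation": [0.5,8.0,0],"twist": -0.07}
    - {"translation": [1.0,7.9,0],"twist": -0.07}
    - {"translation": [1.6,7.8,0],"twist": -0.07}
    - {"translation": [2.1,7.7,0],"twist": -0.07}
    - {"translation": [0,0,0],"twist": 0}

```text
time: 10.5
ee_pos: [0.475, -0.1097, 0.0461]
eef_rot: [-0.421, 0.568, -0.568, 0.421]
ft_force: [-2.6, -0.6, -5.8]
width: 0.0176
```

```bash
python3 look.py w6
```

```text
10.55 [ 0.4749 -0.1103  0.046 ] [ 0.628  0.266 -0.544  1.982  0.17   0.938 -1.865] [-3.   0.4 -4.2] [0.12 0.62 0.05] 0.017645554022825367 wyaw -16.855304298974048
```

View pics/w6.png

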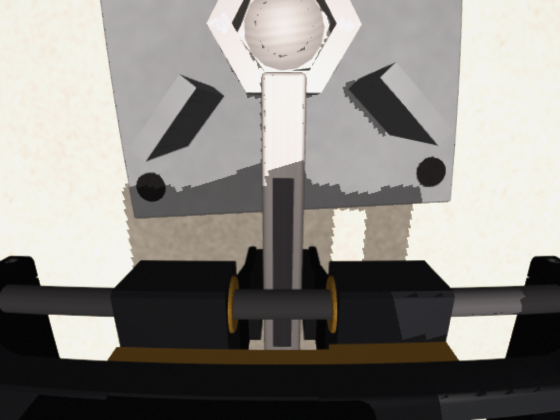

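Emit:
jog_arm:
  commands:
    - {"translation": [2.7,7.5,0],"twist": -0.07}
    - {"translation": [3.2,7.3,0],"twist": -0.07}
    - {"translation": [3.7,7.1,0],"twist": -0.07}
    - {"translation": [4.2,6.8,0],"twist": -0.07}
    - {"translation": [4.6,6.5,0],"twist": -0.07}

```text
time: 11.05
ee_pos: [0.4927, -0.0749, 0.0457]
eef_rot: [-0.316, 0.633, -0.632, 0.315]
ft_force: [-4.3, 1.4, -3.5]
width: 0.0174
```

Emit:
jog_arm:
  commands:
    - {"translation": [5.1,6.2,0],"twist": -0.07}
    - {"translation": [5.5,5.8,0],"twist": -0.07}
    - {"translation": [5.9,5.4,0],"twist": -0.07}
    - {"translation": [0,0,0],"twist": 0}

```text
time: 11.45
ee_pos: [0.5098, -0.0567, 0.0458]
eef_rot: [-0.248, 0.663, -0.662, 0.248]
ft_force: [-5.2, 3.7, -4.0]
width: 0.0178
```

```bash
python3 look.py w7
```

```text
11.5 [ 0.5094 -0.0571  0.0458] [ 0.454  0.31  -0.486  1.922  0.174  0.953 -2.537] [-4.6  4.5 -4.3] [1.08 0.94 0.05] 0.017397404121327117 wyaw -48.83867259536461
```

View pics/w7.png

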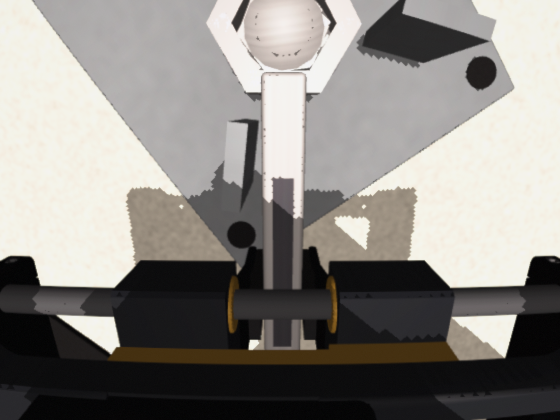

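Seated and the first stroke is done: wrench yaw -48.8°, handle about 5° short of the left gusset seen at (240,160). Joint 7 is close to its limit, so I stop here, back off the play, lift and swing back.

```bash
python3 arc.py 115 -49.5 5 13
```

```text
[{"translation": [-7.3, -6.8, 0], "twist": 0.0873}, {"translation": [-6.7, -7.5, 0], "twist": 0.0873}, {"translation": [-6.0, -8.0, 0], "twist": 0.0873}, {"translation": [-5.3, -8.5, 0], "twist": 0.0873}, {"translation": [-4.6, -8.9, 0], "twist": 0.0873}, {"translation": [-3.8, -9.3, 0], "twist": 0.0873}, {"translation": [-2.9, -9.6, 0], "twist": 0.0873}, {"translation": [-2.1, -9.8, 0], "twist": 0.0873}, {"translation": [-1.2, -10.0, 0], "twist": 0.0873}, {"translation": [-0.4, -10.0, 0], "twist": 0.0873}, {"translation": [0.5, -10.0, 0], "twist": 0.0873}, {"translation": [1.4, -9.9, 0], "twist": 0.0873}, {"translation": [2.3, -9.8, 0], "twist": 0.0873}] end 15.5
```

Emit:
jog_arm:
  commands:
    - {"translation": [-7.6,-6.5,0],"twist": 0.0873}
    - {"translation": [0,0,0],"twist": 0}
    - {"translation": [0,0,6],"twist": 0}
    - {"translation": [0,0,10],"twist": 0}
    - {"translation": [0,0,10],"twist": 0}
    - {"translation": [-6.7,-7.5,0],"twist": 0.0873}
    - {"translation": [-6.0,-8.0,0],"twist": 0.0873}
    - {"translation": [-5.3,-8.5,0],"twist": 0.0873}
    - {"translation": [-4.6,-8.9,0],"twist": 0.0873}
    - {"translation": [-3.8,-9.3,0],"twist": 0.0873}
    - {"translation": [-2.9,-9.6,0],"twist": 0.0873}
    - {"translation": [-2.1,-9.8,0],"twist": 0.0873}
    - {"translation": [-1.2,-10.0,0],"twist": 0.0873}
    - {"translation": [-0.4,-10.0,0],"twist": 0.0873}
    - {"translation": [0.5,-10.0,0],"twist": 0.0873}
    - {"translation": [1.4,-9.9,0],"twist": 0.0873}
    - {"translation": [2.3,-9.8,0],"twist": 0.0873}
    - {"translation": [0,0,0],"twist": 0}
    - {"translation": [0,0,0],"twist": 0}
    - {"translation": [0,0,0],"twist": 0}

```text
time: 13.5
ee_pos: [0.4738, -0.1751, 0.0724]
eef_rot: [-0.564, 0.426, -0.426, 0.564]
ft_force: [0.4, -0.1, -5.9]
width: 0.0176
```

```bash
python3 look.py w8; python3 -c "
import cv2
im=cv2.imread('pics/w8.png')
cv2.imwrite('pics/c8.png',cv2.resize(im[0:140,175:390],None,fx=3.7,fy=3.7,interpolation=cv2.INTER_CUBIC))"
```

```text
13.55 [ 0.4737 -0.175   0.0723] [ 0.769  0.265 -0.563  1.919  0.167  1.003 -1.161] [ 0.4 -0.2 -6.3] [-0.05  0.16 -0.02] 0.017212727650836052 wyaw 15.919783862986293
```

View pics/c8.png

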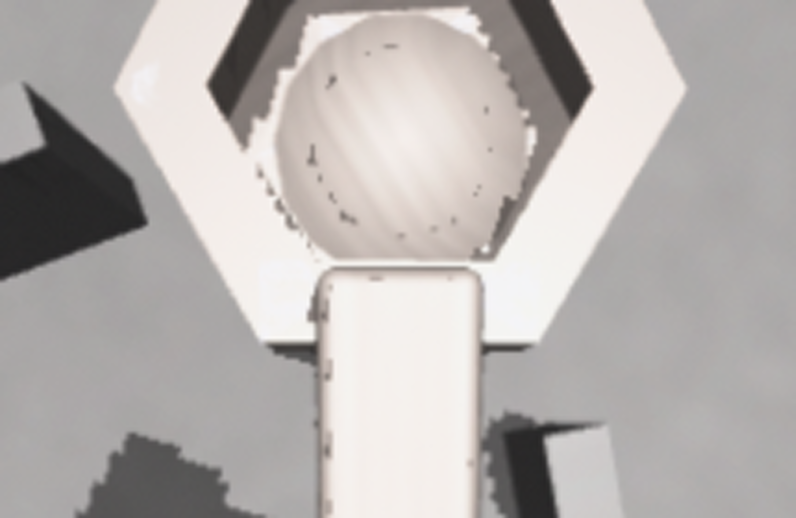

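```bash
cat > fit.py <<'E'
from h import *
from scipy.optimize import least_squares
def hexres(x,p,af):
    return [max((w-x[:2])@[np.cos(x[2]+k*np.pi/3),np.sin(x[2]+k*np.pi/3)] for k in range(6))-af/2 for w in p]
def fits(n,tcpz,cone,hexp,ring,yaw,f):
    c=dict(np.load(f"pics/{n}.npz"));y=np.radians(yaw)
    e=onz(c,f(cone),.048);s=least_squares(lambda x:np.linalg.norm(e-x[:2],axis=1)-x[2],[.5845,-.1445,.018]);print("cone",s.x)
    s=least_squares(hexres,[.5845,-.1447,y],args=(onz(c,f(hexp),.048),.036),diff_step=1e-4);print("hex",s.x[:2],np.degrees(s.x[2]))
    s=least_squares(hexres,[.5845,-.1447,y],args=(onz(c,f(ring),tcpz-.0066+.018),.056),diff_step=1e-4);print("ring",s.x[:2],np.degrees(s.x[2]))
E
python3 - <<'E'
from fit import *
f=lambda P:(np.array(P)+.5)/3.7-.5+[175,0]
fits("w8",.0723,[[276,135],[285,95],[320,45],[400,12],[470,40],[515,85],[528,140]],[[258,125],[533,132],[315,15],[472,10],[500,230],[500,60],[285,65]],[[115,88],[687,88],[263,343],[538,343],[150,20],[648,20]],16,f)
E
```

```text
cone [ 0.58445731 -0.14487725  0.01772861]
hex [ 0.584708   -0.14384359] 15.663692392452871
ring [ 0.58396317 -0.14481897] 15.193747124407778
```

Emit:
jog_arm:
  commands:
    - {"translation": [0.5,0.2,-8],"twist": 0}
    - {"translation": [0,0,-7],"twist": 0}
    - {"translation": [0,0,-4],"twist": 0}
    - {"translation": [0,0,-3],"twist": 0}
    - {"translation": [0,0,0],"twist": 0}

```text
time: 14.05
ee_pos: [0.4738, -0.1752, 0.0495]
eef_rot: [0.565, -0.426, 0.425, -0.565]
ft_force: [0.2, 1.2, -6.1]
width: 0.0176
```

Emit:
jog_arm:
  commands:
    - {"translation": [0,0,-2],"twist": 0}
    - {"translation": [0,0,-2],"twist": 0}
    - {"translation": [0,0,0],"twist": 0}

```text
time: 14.35
ee_pos: [0.4742, -0.1755, 0.046]
eef_rot: [0.565, -0.426, 0.426, -0.565]
ft_force: [-0.0, -0.1, -6.3]
width: 0.0175
```

```bash
python3 arc.py 115 15.5 -4 17
```

```text
[{"translation": [-1.9, 7.8, 0], "twist": -0.0698}, {"translation": [-1.3, 7.9, 0], "twist": -0.0698}, {"translation": [-0.8, 8.0, 0], "twist": -0.0698}, {"translation": [-0.2, 8.0, 0], "twist": -0.0698}, {"translation": [0.4, 8.0, 0], "twist": -0.0698}, {"translation": [0.9, 8.0, 0], "twist": -0.0698}, {"translation": [1.5, 7.9, 0], "twist": -0.0698}, {"translation": [2.0, 7.8, 0], "twist": -0.0698}, {"translation": [2.5, 7.6, 0], "twist": -0.0698}, {"translation": [3.1, 7.4, 0], "twist": -0.0698}, {"translation": [3.6, 7.2, 0], "twist": -0.0698}, {"translation": [4.1, 6.9, 0], "twist": -0.0698}, {"translation": [4.5, 6.6, 0], "twist": -0.0698}, {"translation": [5.0, 6.3, 0], "twist": -0.0698}, {"translation": [5.4, 5.9, 0], "twist": -0.0698}, {"translation": [5.8, 5.5, 0], "twist": -0.0698}, {"translation": [6.2, 5.1, 0], "twist": -0.0698}] end -52.5
```

Emit:
jog_arm:
  commands:
    - {"translation": [-1.9,7.8,0],"twist": -0.07}
    - {"translation": [-1.3,7.9,0],"twist": -0.07}
    - {"translation": [-0.8,8.0,0],"twist": -0.07}
    - {"translation": [0,0,0],"twist": 0}

```text
time: 14.75
ee_pos: [0.47, -0.1512, 0.0462]
eef_rot: [0.517, -0.483, 0.483, -0.517]
ft_force: [-2.0, -1.8, -6.5]
width: 0.0179
```

```bash
cat > st.py <<'E'
from bench import *
import numpy as np
from scipy.spatial.transform import Rotation as R
s=read_state();j=R.from_quat(s["eef_rot"]).as_matrix()[:,0];w=np.arctan2(j[1],j[0])+np.pi/2
h=np.array([-np.cos(w),-np.sin(w)]);t=np.array([h[1],-h[0]]) # outward, CW tangent
F=s["ft_force"][:2];e=s["ee_pos"];p=e[:2]-[.5845,-.1449]
M=p[0]*F[1]-p[1]*F[0]+s["torque"][2]
print(s["time"],e.round(4),"wyaw",np.degrees(w).round(2),"posang",np.degrees(np.arctan2(-p[1],-p[0])).round(2),"r",np.hypot(*p).round(4),"Fout",(F@h).round(1),"Fcw",(F@t).round(1),"Tz",s["torque"][2].round(3),"Mbolt",M.round(2),"j7",s["joint_positions"][6].round(3),s["ft_force"][2].round(1))
E
python3 st.py;python3 arc.py 115 3.5 -2 26
```

```text
14.75 [ 0.47   -0.1512  0.0462] wyaw 3.93 posang 3.15 r 0.1147 Fout 2.2 Fcw -1.7 Tz -0.121 Mbolt 0.08 j7 -1.423 -6.5
[{"translation": [-0.2, 4.0, 0], "twist": -0.0349}, {"translation": [-0.0, 4.0, 0], "twist": -0.0349}, {"translation": [0.1, 4.0, 0], "twist": -0.0349}, {"translation": [0.2, 4.0, 0], "twist": -0.0349}, {"translation": [0.4, 4.0, 0], "twist": -0.0349}, {"translation": [0.5, 4.0, 0], "twist": -0.0349}, {"translation": [0.7, 4.0, 0], "twist": -0.0349}, {"translation": [0.8, 3.9, 0], "twist": -0.0349}, {"translation": [0.9, 3.9, 0], "twist": -0.0349}, {"translation": [1.1, 3.9, 0], "twist": -0.0349}, {"translation": [1.2, 3.8, 0], "twist": -0.0349}, {"translation": [1.3, 3.8, 0], "twist": -0.0349}, {"translation": [1.5, 3.7, 0], "twist": -0.0349}, {"translation": [1.6, 3.7, 0], "twist": -0.0349}, {"translation": [1.7, 3.6, 0], "twist": -0.0349}, {"translation": [1.9, 3.6, 0], "twist": -0.0349}, {"translation": [2.0, 3.5, 0], "twist": -0.0349}, {"translation": [2.1, 3.4, 0], "twist": -0.0349}, {"translation": [2.2, 3.3, 0], "twist": -0.0349}, {"translation": [2.3, 3.3, 0], "twist": -0.0349}, {"translation": [2.4, 3.2, 0], "twist": -0.0349}, {"translation": [2.6, 3.1, 0], "twist": -0.0349}, {"translation": [2.7, 3.0, 0], "twist": -0.0349}, {"translation": [2.8, 2.9, 0], "twist": -0.0349}, {"translation": [2.9, 2.8, 0], "twist": -0.0349}, {"translation": [3.0, 2.7, 0], "twist": -0.0349}] end -48.5
```

Emit:
jog_arm:
  commands:
    - {"translation": [-0.2,4.0,0],"twist": -0.035}
    - {"translation": [0,4.0,0],"twist": -0.035}
    - {"translation": [0.1,4.0,0],"twist": -0.035}

```text
time: 15.05
ee_pos: [0.4699, -0.1403, 0.0461]
eef_rot: [0.491, -0.509, 0.509, -0.491]
ft_force: [-0.7, -2.0, -5.4]
width: 0.0173
```

```bash
python3 st.py
```

```text
15.05 [ 0.4699 -0.1403  0.0461] wyaw -2.04 posang -2.3 r 0.1147 Fout 0.7 Fcw -2.1 Tz 0.269 Mbolt 0.51 j7 -1.544 -5.4
```

Emit:
jog_arm:
  commands:
    - {"translation": [0.2,4.0,0],"twist": -0.035}
    - {"translation": [0.4,4.0,0],"twist": -0.035}

```text
time: 15.25
ee_pos: [0.4704, -0.1322, 0.0461]
eef_rot: [-0.473, 0.526, -0.526, 0.473]
ft_force: [-1.5, -1.3, -5.6]
width: 0.0174
```

```bash
python3 st.py
```

```text
15.25 [ 0.4704 -0.1322  0.0461] wyaw -6.05 posang -6.34 r 0.1148 Fout 1.3 Fcw -1.4 Tz 0.231 Mbolt 0.4 j7 -1.627 -5.6
```

Emit:
jog_arm:
  commands:
    - {"translation": [0.5,4.0,0],"twist": -0.035}
    - {"translation": [0.7,4.0,0],"twist": -0.035}

```text
time: 15.45
ee_pos: [0.4715, -0.1242, 0.046]
eef_rot: [-0.455, 0.542, -0.542, 0.454]
ft_force: [-2.0, -1.5, -4.8]
width: 0.0177
```

```bash
python3 st.py
```

```text
15.45 [ 0.4715 -0.1242  0.046 ] wyaw -10.06 posang -10.38 r 0.1149 Fout 1.7 Fcw -1.9 Tz 0.202 Mbolt 0.42 j7 -1.712 -4.8
```

Emit:
jog_arm:
  commands:
    - {"translation": [0.8,3.9,0],"twist": -0.035}
    - {"translation": [0.9,3.9,0],"twist": -0.035}

```text
time: 15.65
ee_pos: [0.4731, -0.1163, 0.046]
eef_rot: [-0.435, 0.558, -0.557, 0.435]
ft_force: [-2.6, -0.5, -4.0]
width: 0.0171
```

```bash
python3 st.py
```

```text
15.65 [ 0.4731 -0.1163  0.046 ] wyaw -14.07 posang -14.38 r 0.115 Fout 2.4 Fcw -1.1 Tz 0.225 Mbolt 0.35 j7 -1.797 -4.0
```

Emit:
jog_arm:
  commands:
    - {"translation": [1.1,3.9,0],"twist": -0.035}

```text
time: 15.75
ee_pos: [0.4742, -0.1124, 0.046]
eef_rot: [-0.426, 0.565, -0.565, 0.425]
ft_force: [-2.7, -2.0, -5.3]
width: 0.0176
```

```bash
python3 st.py
```

```text
15.75 [ 0.4742 -0.1124  0.046 ] wyaw -16.07 posang -16.43 r 0.115 Fout 2.0 Fcw -2.6 Tz 0.218 Mbolt 0.52 j7 -1.84 -5.3
```

Emit:
jog_arm:
  commands:
    - {"translation": [1.2,3.8,0],"twist": -0.035}

```text
time: 15.85
ee_pos: [0.4754, -0.1085, 0.046]
eef_rot: [-0.416, 0.572, -0.572, 0.415]
ft_force: [-3.4, -0.1, -3.8]
width: 0.0176
```

```bash
python3 st.py
```

```text
15.85 [ 0.4754 -0.1085  0.046 ] wyaw -18.07 posang -18.42 r 0.115 Fout 3.2 Fcw -1.1 Tz 0.219 Mbolt 0.35 j7 -1.882 -3.8
```

Emit:
jog_arm:
  commands:
    - {"translation": [1.3,3.8,0],"twist": -0.035}

```text
time: 15.95
ee_pos: [0.4767, -0.1047, 0.046]
eef_rot: [-0.406, 0.58, -0.579, 0.405]
ft_force: [-3.4, -1.9, -4.5]
width: 0.0177
```

```bash
python3 st.py
```

```text
15.95 [ 0.4767 -0.1047  0.046 ] wyaw -20.08 posang -20.43 r 0.1151 Fout 2.5 Fcw -3.0 Tz 0.225 Mbolt 0.57 j7 -1.925 -4.5
```

Emit:
jog_arm:
  commands:
    - {"translation": [1.4,3.8,0],"twist": -0.035}

```text
time: 16.05
ee_pos: [0.4781, -0.1009, 0.046]
eef_rot: [-0.395, 0.587, -0.586, 0.395]
ft_force: [-2.3, -0.4, -5.8]
width: 0.0173
```

```bash
python3 st.py
```

```text
16.05 [ 0.4781 -0.1009  0.046 ] wyaw -22.08 posang -22.46 r 0.1151 Fout 2.0 Fcw -1.2 Tz 0.184 Mbolt 0.32 j7 -1.968 -5.8
```

Emit:
jog_arm:
  commands:
    - {"translation": [1.5,3.7,0],"twist": -0.035}

```text
time: 16.15
ee_pos: [0.4797, -0.0972, 0.046]
eef_rot: [-0.385, 0.593, -0.593, 0.384]
ft_force: [-2.7, 0.2, -5.3]
width: 0.0175
```

```bash
python3 st.py
```

```text
16.15 [ 0.4797 -0.0972  0.046 ] wyaw -24.08 posang -24.46 r 0.1151 Fout 2.5 Fcw -0.9 Tz 0.158 Mbolt 0.26 j7 -2.011 -5.3
```

Emit:
jog_arm:
  commands:
    - {"translation": [1.6,3.7,0],"twist": -0.035}

```text
time: 16.25
ee_pos: [0.4814, -0.0935, 0.046]
eef_rot: [-0.375, 0.6, -0.6, 0.374]
ft_force: [-1.1, -1.0, -5.8]
width: 0.0176
```

```bash
python3 st.py
```

```text
16.25 [ 0.4814 -0.0935  0.046 ] wyaw -26.09 posang -26.47 r 0.1152 Fout 0.5 Fcw -1.3 Tz 0.221 Mbolt 0.38 j7 -2.053 -5.8
```

Emit:
jog_arm:
  commands:
    - {"translation": [1.7,3.6,0],"twist": -0.035}

```text
time: 16.35
ee_pos: [0.4829, -0.0904, 0.046]
eef_rot: [0.364, -0.606, 0.606, -0.363]
ft_force: [-2.0, -3.2, -6.2]
width: 0.0177
```

```bash
python3 st.py
```

```text
16.35 [ 0.4829 -0.0904  0.046 ] wyaw -28.09 posang -28.21 r 0.1153 Fout 0.3 Fcw -3.8 Tz 0.377 Mbolt 0.82 j7 -2.096 -6.2
```

Emit:
jog_arm:
  commands:
    - {"translation": [0.5,0.9,0],"twist": -0.009}

```text
time: 16.45
ee_pos: [0.4834, -0.0896, 0.0459]
eef_rot: [0.362, -0.608, 0.608, -0.36]
ft_force: [-3.2, -4.0, -5.3]
width: 0.0175
```

```bash
python3 st.py
```

```text
16.45 [ 0.4834 -0.0896  0.0459] wyaw -28.6 posang -28.7 r 0.1152 Fout 0.9 Fcw -5.0 Tz 0.448 Mbolt 1.03 j7 -2.107 -5.3
```

Emit:
jog_arm:
  commands:
    - {"translation": [0.2,0.4,0],"twist": -0.004}

```text
time: 16.55
ee_pos: [0.4835, -0.0894, 0.0459]
eef_rot: [0.361, -0.608, 0.609, -0.359]
ft_force: [-3.6, -4.0, -5.5]
width: 0.0175
```

```bash
python3 st.py
```

```text
16.55 [ 0.4835 -0.0894  0.0459] wyaw -28.79 posang -28.78 r 0.1152 Fout 1.2 Fcw -5.2 Tz 0.533 Mbolt 1.14 j7 -2.11 -5.5
```

Emit:
jog_arm:
  commands:
    - {"translation": [0,0,0],"twist": 0}

```text
time: 16.65
ee_pos: [0.4835, -0.0894, 0.0459]
eef_rot: [0.361, -0.608, 0.609, -0.36]
ft_force: [-3.6, -3.7, -5.6]
width: 0.0176
```

```bash
python3 st.py
```

```text
16.65 [ 0.4835 -0.0894  0.0459] wyaw -28.78 posang -28.8 r 0.1152 Fout 1.3 Fcw -5.0 Tz 0.508 Mbolt 1.08 j7 -2.11 -5.6
```

Emit:
jog_arm:
  commands:
    - {"translation": [0.2,0.3,0],"twist": -0.003}
    - {"translation": [0,0,0],"twist": 0}
    - {"translation": [0,0,0],"twist": 0}

```text
time: 16.95
ee_pos: [0.4837, -0.0891, 0.0459]
eef_rot: [0.36, -0.609, 0.609, -0.359]
ft_force: [-4.1, -4.0, -5.4]
width: 0.0174
```

```bash
python3 st.py; python3 look.py w9
```

```text
16.95 [ 0.4837 -0.0891  0.0459] wyaw -28.96 posang -28.97 r 0.1152 Fout 1.6 Fcw -5.5 Tz 0.487 Mbolt 1.12 j7 -2.114 -5.4
17.0 [ 0.4837 -0.0891  0.0459] [ 0.54   0.268 -0.498  1.973  0.159  0.939 -2.114] [-4.2 -4.4 -5.7] [-0.83  0.84  0.53] 0.017672497147557652 wyaw -28.966536653931684
```

View pics/w9.png

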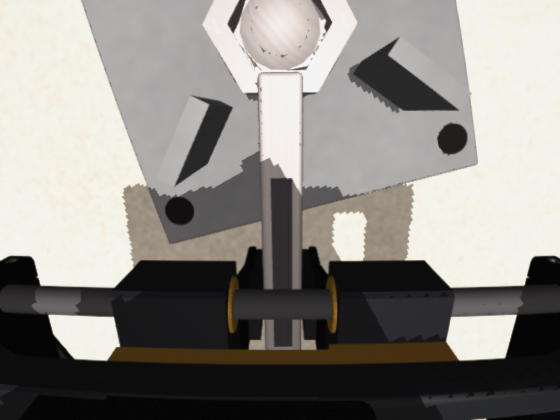

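The bolt stopped turning at wrench yaw about -29°, well clear of the gussets. The moment about the bolt holds at about 1.1 N m, equal to about 10 N at mid-handle. Now I back off the play, lift off and return to the mat.

```bash
python3 arc.py 115.2 -30 3 2
```

```text
[{"translation": [-2.9, -5.3, 0], "twist": 0.0524}, {"translation": [-2.6, -5.4, 0], "twist": 0.0524}] end -24.0
```

Emit:
jog_arm:
  commands:
    - {"translation": [-2.9,-5.3,0],"twist": 0.052}
    - {"translation": [-2.6,-5.4,0],"twist": 0.052}
    - {"translation": [0,0,0],"twist": 0}
    - {"translation": [0,0,0],"twist": 0}

```text
time: 17.4
ee_pos: [0.4791, -0.0985, 0.0462]
eef_rot: [0.389, -0.59, 0.59, -0.39]
ft_force: [-1.1, -0.3, -6.0]
width: 0.0173
```

```bash
python3 st.py
```

```text
17.4 [ 0.4791 -0.0985  0.0462] wyaw -23.15 posang -23.77 r 0.1151 Fout 0.9 Fcw -0.7 Tz 0.009 Mbolt 0.09 j7 -1.99 -6.0
```

Emit:
jog_arm:
  commands:
    - {"translation": [0,0,5],"twist": 0}
    - {"translation": [0,0,10],"twist": 0}
    - {"translation": [0,0,20],"twist": 0}
    - {"translation": [0,0,30],"twist": 0}
    - {"translation": [0,0,25],"twist": 0}
    - {"translation": [0,10,0],"twist": 0.04}
    - {"translation": [0,20,0],"twist": 0.04}
    - {"translation": [-1,35,0],"twist": 0.04}
    - {"translation": [-1,40,0],"twist": 0.04}
    - {"translation": [-1,40,0],"twist": 0.04}
    - {"translation": [-1,40,0],"twist": 0.04}
    - {"translation": [-1,40,0],"twist": 0.04}
    - {"translation": [-1,40,0],"twist": 0.04}
    - {"translation": [-1,40,0],"twist": 0.04}
    - {"translation": [-1,40,0],"twist": 0.04}
    - {"translation": [0,35,0],"twist": 0.04}
    - {"translation": [0,20,0],"twist": 0.04}
    - {"translation": [0,10,0],"twist": 0}
    - {"translation": [0,0,0],"twist": 0}
    - {"translation": [0,0,0],"twist": 0}

```text
time: 19.4
ee_pos: [0.4703, 0.3104, 0.1353]
eef_rot: [0.519, -0.481, 0.481, -0.518]
ft_force: [0.4, -1.2, -6.4]
width: 0.0179
```

```bash
python3 look.py w10
python3 - <<'E'
from bench import *
from h import *
c=camera("top");np.savez("pics/t10.npz",**c);cv2.imwrite("pics/t10.png",c["img"][:,:,::-1])
E
```

```text
19.45 [0.4707 0.3099 0.1355] [ 0.012  0.377 -0.817  1.701  0.294  1.193 -2.376] [ 0.7 -0.8 -6.2] [-0.01  0.18  0.01] 0.017625840785457945 wyaw 4.3117042596065005
```

View pics/w10.png

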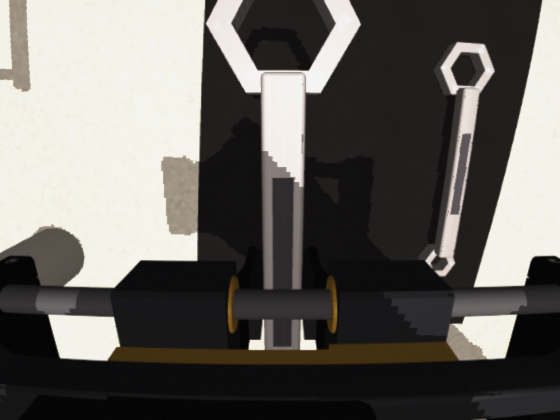

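View pics/t10.png

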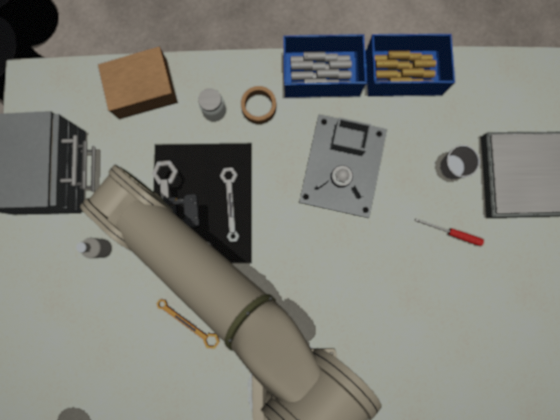

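Emit:
jog_arm:
  commands:
    - {"translation": [0,0,-25],"twist": 0}
    - {"translation": [0,0,-30],"twist": 0}
    - {"translation": [0,0,-30],"twist": 0}
    - {"translation": [0,0,-20],"twist": 0}
    - {"translation": [0,0,-8],"twist": 0}
    - {"translation": [0,0,-4],"twist": 0}
    - {"translation": [0,0,-2],"twist": 0}
    - {"translation": [0,0,-1],"twist": 0}
    - {"translation": [0,0,0],"twist": 0}

```text
time: 20.4
ee_pos: [0.4713, 0.3115, 0.0168]
eef_rot: [-0.518, 0.48, -0.481, 0.519]
ft_force: [0.6, -0.1, -6.3]
width: 0.0173
```

Emit:
jog_arm:
  commands:
    - {"translation": [0,0,-1],"twist": 0}
    - {"translation": [0,0,-1],"twist": 0}
    - {"translation": [0,0,0],"twist": 0}
    - {"translation": [0,0,0],"twist": 0}

```text
time: 20.8
ee_pos: [0.4708, 0.3113, 0.0141]
eef_rot: [0.519, -0.48, 0.48, -0.519]
ft_force: [-0.3, 0.2, -6.4]
width: 0.0174
```

Emit:
jog_arm:
  commands:
    - {"translation": [0,0,-1],"twist": 0}
    - {"translation": [0,0,-1],"twist": 0}
    - {"translation": [0,0,0],"twist": 0}
    - {"translation": [0,0,0],"twist": 0}

```text
time: 21.2
ee_pos: [0.4708, 0.3113, 0.0121]
eef_rot: [-0.519, 0.48, -0.48, 0.519]
ft_force: [0.4, 0.7, -5.5]
width: 0.0176
```

Emit:
jog_arm:
  commands:
    - {"translation": [0,0,-0.5],"twist": 0}
    - {"translation": [0,0,-0.5],"twist": 0}
    - {"translation": [0,0,0],"twist": 0}
    - {"translation": [0,0,0],"twist": 0}

```text
time: 21.6
ee_pos: [0.4708, 0.3113, 0.0115]
eef_rot: [0.519, -0.48, 0.481, -0.519]
ft_force: [-3.8, -3.5, 5.5]
width: 0.0176
```

Force has changed sign, so the wrench is on the mat. Releasing.

Emit:
jog_arm:
  commands:
    - {"translation": [0,0,0],"twist": 0}
    - {"translation": [0,0,0],"twist": 0}
    - {"translation": [0,0,0],"twist": 0}
    - {"translation": [0,0,0],"twist": 0}
    - {"translation": [0,0,0],"twist": 0}
    - {"translation": [0,0,0],"twist": 0}
    - {"translation": [0,0,0],"twist": 0}
    - {"translation": [0,0,0],"twist": 0}
    - {"translation": [0,0,0],"twist": 0}
    - {"translation": [0,0,0],"twist": 0}
  grip: 0.3

```text
time: 22.6
ee_pos: [0.4708, 0.3113, 0.0111]
eef_rot: [0.519, -0.48, 0.48, -0.519]
ft_force: [-0.9, -0.2, 0.3]
width: 0.061
```

Emit:
jog_arm:
  commands:
    - {"translation": [0,0,10],"twist": 0}
    - {"translation": [0,0,25],"twist": 0}
    - {"translation": [0,0,40],"twist": 0}
    - {"translation": [0,0,40],"twist": 0}
    - {"translation": [0,0,30],"twist": 0}
    - {"translation": [-5,-40,0],"twist": 0}
    - {"translation": [-5,-40,0],"twist": 0}
    - {"translation": [-5,-40,0],"twist": 0}
    - {"translation": [-5,-40,0],"twist": 0}
    - {"translation": [0,0,0],"twist": 0}
    - {"translation": [0,0,0],"twist": 0}

```text
time: 23.7
ee_pos: [0.451, 0.1506, 0.1569]
eef_rot: [-0.518, 0.48, -0.481, 0.519]
ft_force: [-0.2, 0.4, -0.0]
width: 0.0607
```

```bash
python3 look.py w11
python3 - <<'E'
from bench import *
from h import *
for n in("top","scene"):
    c=camera(n);np.savez(f"pics/{n}11.npz",**c);cv2.imwrite(f"pics/{n}11.png",c["img"][:,:,::-1])
E
```

```text
23.75 [0.4509 0.1518 0.1568] [ 0.35   0.119 -0.806  1.894  0.094  1.165 -1.984] [-0.  0.  0.] [0.06 0.05 0.02] 0.06105637857799239 wyaw 4.401794290769516
```

View pics/w11.png

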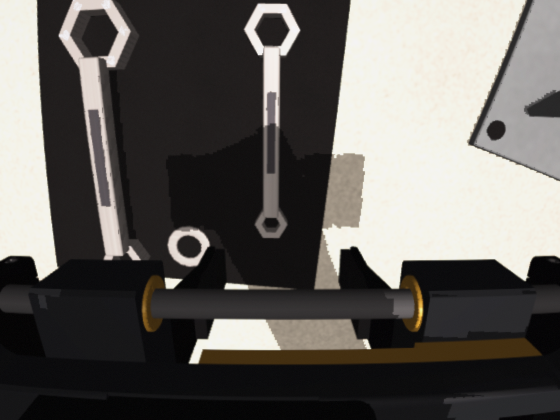

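View pics/top11.png

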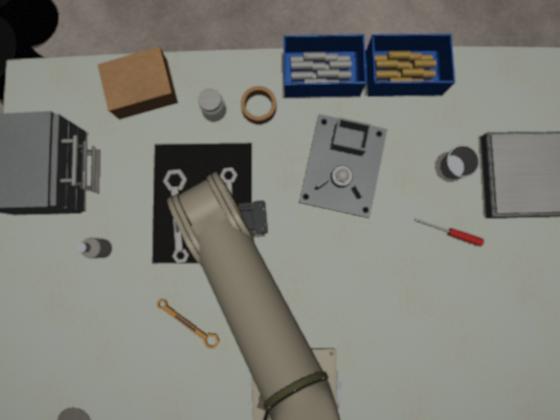

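View pics/scene11.png

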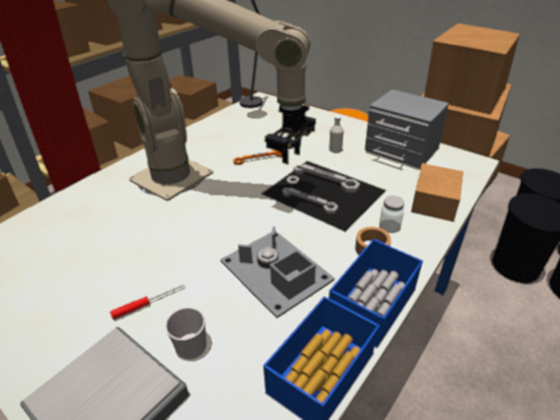

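Final views: the larger wrench lies flat on the mat with its big ring at top-view (175,180). The small wrench, washer and the rest are where they started, and the gripper is clear. Handing in.

```bash
python3 -c "
from bench import *
print(close_job())"
```

```text
the job is handed in; nothing more can be done
None
```

I tightened the bolt with the larger wrench in two strokes, laid the wrench flat back on the mat and handed the job in at about 24 s.

- **Strokes:** The first stroke turned the bolt about 50°. I then lifted the wrench and reseated it. It came up hard against its stop about 38–40° into the second, roughly 90° in all. That total is worked out from the wrench angles; I didn't re-measure the hex angle in a picture afterwards.
- **Torque:** At the stop the moment about the bolt held at about 1.1 N m, or about 10 N at mid-handle. Bolt contact force is not measured; scaling your 90 N at 0.75 N m gives roughly 130 N. The handle stayed several degrees clear of both gussets, and I backed off the free play before lifting.
- **Wrench placing:** I set it down gently, with the measured force at about 5 N as it touched the mat. I placed it about 15 mm further onto the mat than it was, because its small ring had overhung the edge.
- **Last checks:** The final pictures show the wrench flat on the mat, clear of the small wrench, with nothing else visibly moved and the gripper clear. Wrist force was zero.
- **Disagreements:** My first alignment of the ring over the bolt was about 4 mm off because the arm had not settled. I corrected it before seating. Joint 7 reached -2.54 of its -2.6 limit at the end of the first stroke, so I ended that stroke early.

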